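# Butt the catch box to the coffee grinder and hold its run plunger half way

## Robot

A 7-joint arm with a two-finger parallel gripper is mounted at the origin on a cart in front of the work surface, level with it; the furniture and walls round the work are solid. World frame = base frame: x ahead of the robot, y to its left, z up, the work surface at z = 0. Lengths are in m, angles in rad, forces in N, time in s.
With the tool pointing down it reaches from about 0.35 to 0.9 m from the base axis. Payload 8.1 kg.
Tool frame: the origin (TCP) lies midway between the tips of the shut fingers; the grasp point (between the pads) lies r.pinch_z behind it (r.pinch_z is the distance from the TCP to the grasp point, in m); z points along the fingers, y is the line along which they close (so a half turn about z gives the same grasp; the last joint's range is limited). The gripper opens to 92 mm and grips with 3 to 60 N. Pads are 19 mm wide; open, the fingers measure 130 mm over their backs; the gripper's body (75 mm by 190 mm) begins 47 mm behind the grasp point.
Start: joints at [1.189, 0.434, 0.025, 1.573, -0.012, 1.134, -0.075], TCP at [0.172, -0.601, 0.227] pointing down, gripper open.
Joint ranges: [-2.62, 2.62], [-0.44, 2.09], [-1.27, 1.32], [0.08, 2.57], [-1.32, 4.46], [0.12, 2], [-2.74, 2.74]. Speed limits (rad/s): [2.22, 2.22, 3.01, 3.01, 3.14, 3.14, 3.14].

## Interface

Orientations are given as a 3x3 rotation matrix whose columns are the frame's x, y, z axes.
In Python, from station import r gives the robot as it stands.
- The arm moves only by the tool step_arm, never from a script. Its argument "rows" is a list that holds one entry, the list of rows, each a list of 6 numbers: the shift along the tool's x, y, z in mm, then the turn, a rotation vector about the tool's x, y, z in degrees. In form: [[[dx, dy, dz, wx, wy, wz], ...]]. A call has 1 to 8 rows; each row is the pose to reach, as a shift and turn from the pose commanded when the call began, along the tool's axes at that moment; what a row does not reach only later rows make up. A row lasts 1/10 s, in which the tool goes at most 50 mm and 8.59 degrees, less where a joint would pass 70% of its speed; a pose out of reach is approached as far as the arm can. A call with a gripper value outside its range is refused whole. "hand" is the closure in counts, from 0 (fully open) to 255 (shut), set as the call begins (left out, the last holds). The fingers move at their own pace and stop on an object; "newtons" is the grip in N (left out, the last holds). Time passes only in rows, so rows that repeat a pose let the fingers close. It gives the time, the measured TCP pose, the force, the opening and the grip force at its end, in the units of the state.
- r.get_state(): the state, without advancing time (a new reading comes with each control period).
- r.camera(name): name is "side" or "top"; returns the picture (420x560x3 uint8, blue, green, red); there is no depth.
- r.calibration(name): a dict with "mtx" (3x3 intrinsics, pixels), "distortion" ([k1, k2, p1, p2, k3] as OpenCV has them; the pictures are not rectified), "T" (4x4, takes a point from camera to world coordinates). Camera axes: x right, y up, looking along -z (the intrinsics and any distortion apply to the point x, -y, -z); pixel columns grow to the right and rows downward; lengths in m; the calibration is good to about 2 mm. A picture is of the moment at which its call begins. calibration takes no time and is no camera call.
- r.finish_job(): hands the job in; it is judged then, once.
The state is a dict: "time_s": time; "qpos": joint angles; "joint_vel": joint speeds; "joint_efforts": joint torques, N m; "tcp_pos": TCP position; "orientation": TCP orientation; "wrist_force": force on the tool from outside, world axes, zero at the start; "torque": the same for the moment, N m; "opening": finger opening in m; "finger_force": force on a finger pad.
Only numpy, scipy, OpenCV 4.12 (cv2) and the standard library are available. Lean on these libraries where they do the work, as an engineer would, in place of code of your own. Each camera call takes 0.05 s, during which the arm holds its last target. There are 200 camera calls.

## Task

Butt the loose steel catch box flush and square against the coffee grinder, its cut-down end closing on the outlet and centred on it, standing flat on the worktop, and let go of it. Then, with the fingertips, press the grinder's spring-loaded run plunger half way down (12 mm of its 24 mm travel, where the light band on its stem sinks to the collar) and hold it there: the program finishes while still holding it pressed, with the box still flush and untouched. Do not shift or tip the tea caddy, the spice jar or the jigger.

Things in the scene. Friction and masses are not known exactly. Their poses are not given: they have to be found in the camera images.
- grinder: low steel coffee grinder, 120 (its x) x 180 (its y) x 90 mm high, fixed; origin at the centre of its underside, z up, yaw within 0.3 rad. Its flat -y end face has the outlet (dark opening 36 mm wide, 25 to 47 mm up). On top: at y = -45 mm the run plunger in a round collar 58 mm wide (top at z = 97 mm); at y = +45 mm a clear hopper with black lid, 80 mm wide, up to z = 148 mm
- outlet (a point): point at the foot of the grinder's outlet face, on its middle line, at worktop height; axes as the grinder's (y points into the grinder, square to the face; x along the face)
- run_plunger (a joint): travel of the run plunger in m: 0 = up, grows as it is pressed straight down, 0.024 = bottomed. The spring returns it: it takes 4 N to start, about 9 N at 12 mm and 13.6 N at the bottom.
- plunger_top (a point): centre of the top of the plunger's black mushroom cap (45 mm wide, its flat top 38 mm wide); 130 mm above the worktop when up; it moves with the plunger. A light metal band on the 34 mm stem, 3 mm high, has its middle 12 mm above the collar when up.
- catch_box: loose open steel box, 58 (its x) x 90 (its y) x 50 mm high, walls 4 mm, about 0.3 kg; origin at the centre of its underside, z up. The +y end wall is cut down to 18 mm (the mouth, goes to the outlet); the -y end has a knob, 30 mm up, standing out 14 mm. Grip it from above across its 58 mm width. At the start the mouth looks towards the grinder within about 0.7 rad
- mouth_mid (a point): middle of the lower outer edge of the box's mouth end; box axes
- mouth_a (a point): lower outer corner of the box's mouth end, at the box's x = -29 mm
- mouth_b (a point): lower outer corner of the box's mouth end, at the box's x = +29 mm
- tea_caddy: bystander: round tin, 60 mm wide, 98 mm high; origin at the centre of its underside
- spice_jar: bystander: small glass jar with a lid, 47 mm wide, 98 mm high; origin at the centre of its underside
- jigger: bystander: double-cone copper jigger, 43 mm wide, 84 mm high; origin at the centre of its underside
Not all that is in view belongs to the job. What is shaped like the catch_box but green or red is not meant.

How it is judged:
By the outcome, as a careful person would: the job done as asked, in the order asked, and still so for the second after the job is handed in, while the arm keeps its last pose, push and grip.
It also fails if it takes over 48 s, if anything falls off the work surface, if the arm or the gripper's body presses on something with over 40 N, if the wrist force passes 120 N, or if a joint passes its speed limit or range.

## Working session

There is one attempt and no reset: what is moved stays moved. The work goes in short steps, Python scripts to look and compute and a tool call to move; the robot and the scene stay as the last step left them, time stands still between calls to the robot, and variables do not carry over. Pictures are saved under pics/ and viewed, at most 10 in all, crops included, and the job is handed in when it is done.

Besides the shell and the picture viewer there is one more tool, called by a JSON object that holds its "name" and its "arguments", one argument or row to a line. step_arm: Moves the arm, as the interface text tells. Its arguments: {"type":"object","properties":{"rows":{"type":"array"},"hand":{"type":"number"},"newtons":{"type":"number"}},"required":["rows"]}

```bash
mkdir -p pics; ls
python3 - <<'E'
from station import r
import cv2,numpy as np
np.set_printoptions(precision=4,suppress=True)
for n in("side","top"):
    im=r.camera(n); cv2.imwrite(f"pics/{n}0.png",im)
    c=r.calibration(n); print(n,c["mtx"].tolist(),c["distortion"]);print(c["T"])
s=r.get_state();print(s,r.pinch_z)
E
```

```text
pics
side [[461.9293197878518, 0.0, 275.61405127312315], [0.0, 461.9293197878518, 208.82255076108294], [0.0, 0.0, 1.0]] [-0.0928  0.      0.      0.      0.    ]
[[-0.9294  0.1771 -0.3238  0.0841]
 [-0.3688 -0.4808  0.7955  1.105 ]
 [-0.0148  0.8588  0.5122  0.875 ]
 [ 0.      0.      0.      1.    ]]
top [[380.6021652557381, 0.0, 279.2399747572323], [0.0, 380.6021652557381, 205.89187427421612], [0.0, 0.0, 1.0]] [-0.0672  0.      0.      0.      0.    ]
[[-0.0179  0.9825 -0.1853  0.333 ]
 [-0.9998 -0.0181  0.0007 -0.0781]
 [-0.0027  0.1853  0.9827  1.2306]
 [ 0.      0.      0.      1.    ]]
{'time_s': 0.1, 'qpos': array([ 1.1894,  0.4351,  0.025 ,  1.574 , -0.0116,  1.134 , -0.0751]), 'joint_vel': array([-0.0016, -0.0015,  0.0002, -0.002 , -0.0018, -0.0014, -0.0006]), 'joint_efforts': array([  0.0029, -66.9125,   0.9878, -31.5141,  -0.0606,   0.0375,
        -0.    ]), 'tcp_pos': array([ 0.1718, -0.6004,  0.226 ]), 'orientation': array([[ 0.9614,  0.2751, -0.0005],
       [ 0.2751, -0.9614,  0.0013],
       [-0.0001, -0.0014, -1.    ]]), 'wrist_force': array([ 0.2472, -0.1881, -1.0554]), 'torque': array([-0.0028,  0.0182,  0.031 ]), 'finger_force': 0.0, 'opening': 0.0922834179466351} 0.0188
```

View pics/side0.png

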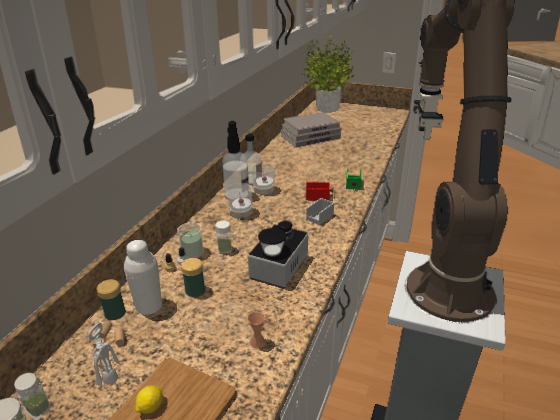

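View pics/top0.png

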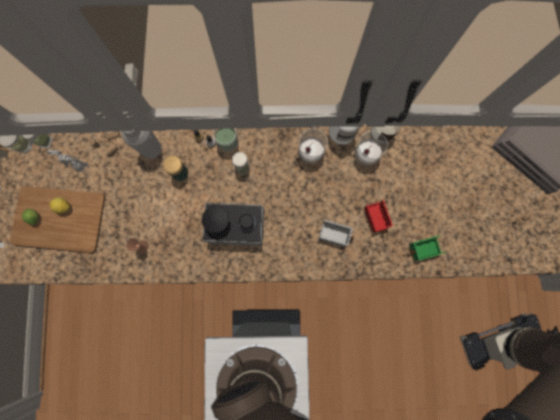

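The side view shows the grinder at about (279,254), the grey box at (320,211), the jigger at (257,330), the caddy at (193,278) and the jar at (223,238). In the top view the grinder is at (233,224) and the box at (336,234). Next I'll zoom in on the job area.

```bash
cat > h.py <<'E'
import cv2,numpy as np
from station import r
np.set_printoptions(precision=4,suppress=True)
def ray(n,uv):
    c=r.calibration(n);K=np.array(c["mtx"]);T=np.array(c["T"])
    p=cv2.undistortPoints(np.array(uv,float).reshape(-1,1,2),K,np.array(c["distortion"])).reshape(-1,2)
    d=np.c_[p[:,0],-p[:,1],-np.ones(len(p))]@T[:3,:3].T
    return T[:3,3],d
def plane(n,uv,z):
    o,d=ray(n,uv); return o+d*((z-o[2])/d[:,2])[:,None]
def proj(n,P):
    c=r.calibration(n);T=np.array(c["T"]);P=(np.atleast_2d(P)-T[:3,3])@T[:3,:3]
    P=P*[1,-1,-1]
    return cv2.projectPoints(P,np.zeros(3),np.zeros(3),np.array(c["mtx"]),np.array(c["distortion"]))[0].reshape(-1,2)
def crop(im,x0,y0,w,h,k,f):
    cv2.imwrite(f,cv2.resize(im[y0:y0+h,x0:x0+w],None,fx=k,fy=k,interpolation=cv2.INTER_CUBIC))
E
python3 - <<'E'
from h import *
crop(cv2.imread("pics/top0.png"),195,190,160,80,5,"pics/c1.png")
crop(cv2.imread("pics/side0.png"),235,175,110,120,5,"pics/c2.png")
print(plane("top",[(235,225),(336,235)],0.05))
E
```

```text
[[ 0.4973  0.0607  0.05  ]
 [ 0.4601 -0.2541  0.05  ]]
```

View pics/c1.png

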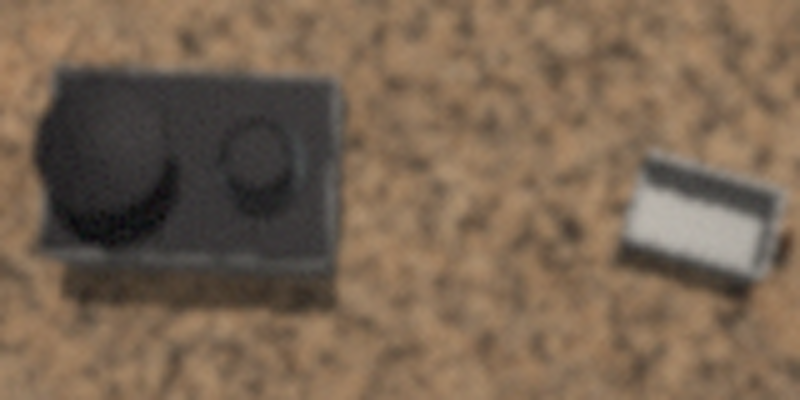

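View pics/c2.png

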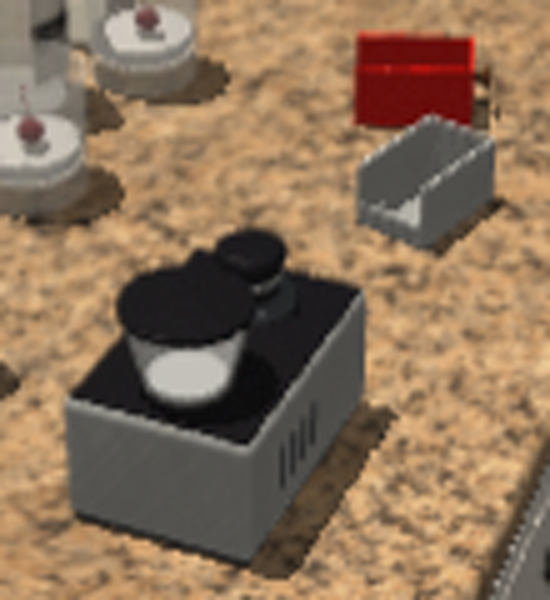

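Run:
```python
from h import *
S=lambda l:[(235+(x+.5)/5-.5,175+(y+.5)/5-.5) for x,y in l]
Tp=lambda l:[(195+(x+.5)/5-.5,190+(y+.5)/5-.5) for x,y in l]
print("grinder top corners (side) NW? ",plane("side",S([(68,401),(249,443),(363,289)]),.09))
print("grinder bottom (side)",plane("side",S([(75,518),(250,563)]),.0))
print("grinder top corners (top)",plane("top",Tp([(58,68),(338,76),(328,256),(45,248)]),.09))
print("box rim side: mouthL? backcorners",plane("side",S([(432,115),(494,145)]),.05), plane("side",S([(358,208),(420,246)]),.0))
print("box mouth top rim corners",plane("side",S([(358,166),(420,207)]),.05))
print("box top rim (top)",plane("top",Tp([(650,150),(788,190),(765,280),(628,245)]),.05))
print("plunger: side,top",plane("side",S([(252,246)]),.13),plane("top",Tp([(257,148)]),.13))
T=cv2.imread("pics/top0.png")
```

```text
grinder top corners (side) NW?  [[ 0.5593  0.1506  0.09  ]
 [ 0.4489  0.1509  0.09  ]
 [ 0.438  -0.017   0.09  ]]
grinder bottom (side) [[0.5615 0.1457 0.    ]
 [0.4501 0.1472 0.    ]]
grinder top corners (top) [[ 0.5606  0.1447  0.09  ]
 [ 0.5525 -0.0269  0.09  ]
 [ 0.4426 -0.0198  0.09  ]
 [ 0.4503  0.1507  0.09  ]]
box rim side: mouthL? backcorners [[ 0.4803 -0.3072  0.05  ]
 [ 0.4265 -0.2809  0.05  ]] [[ 0.5148 -0.244   0.    ]
 [ 0.4581 -0.2109  0.    ]]
box mouth top rim corners [[ 0.5078 -0.2199  0.05  ]
 [ 0.4512 -0.1826  0.05  ]]
box top rim (top) [[ 0.5093 -0.2204  0.05  ]
 [ 0.4823 -0.306   0.05  ]
 [ 0.4264 -0.2887  0.05  ]
 [ 0.4498 -0.2044  0.05  ]]
plunger: side,top [[0.4965 0.0193 0.13  ]] [[0.5027 0.0191 0.13  ]]
```

```bash
cat >> h.py <<'E'
from scipy.spatial.transform import Rotation as Ro
def to(pos,ydeg):
    s=r.get_state();R=np.array(s["orientation"]);a=np.radians(ydeg)
    y=np.array([np.cos(a),np.sin(a),0]);z=np.array([0,0,-1.]);Rt=np.c_[np.cross(y,z),y,z]
    print("t",s["time_s"],"tcp",s["tcp_pos"],"F",s["wrist_force"],"open",s["opening"])
    print("row mm,deg",np.round(1000*R.T@(np.array(pos)-s["tcp_pos"]),1),np.round(Ro.from_matrix(R.T@Rt).as_rotvec(degrees=True),1))
E
python3 -c "
from h import *
to([.465,-.263,.13],-16.3)"
```

```text
t 0.1 tcp [ 0.1718 -0.6004  0.226 ] F [ 0.2472 -0.1881 -1.0554] open 0.0922834179466351
row mm,deg [ 374.7 -243.6   96.3] [ -0.1  -0.  -57.7]
```

{"name": "step_arm", "arguments": {
  "rows": [
    [[40, -25, 3, 0, 0, -6], [80, -50, 6, 0, 0, -12], [120, -75, 9, 0, 0, -19], [160, -100, 12, 0, 0, -26], [200, -130, 15, 0, 0, -33], [240, -155, 20, 0, 0, -40], [280, -180, 25, 0, 0, -46], [320, -205, 30, 0, 0, -52]]
  ],
  "hand": 0
}}

```text
time_s: 0.9
tcp_pos: [0.424, -0.3141, 0.1965]
orientation: [[0.371, 0.929, -0.0], [0.929, -0.371, -0.0], [-0.0, -0.0, -1.0]]
wrist_force: [1.2, -1.1, -0.3]
opening: 0.0913
finger_force: 0.0
```

```bash
python3 -c "
from h import *
to([.465,-.263,.11],-16.3)"
```

```text
t 0.9 tcp [ 0.424  -0.3141  0.1965] F [ 1.1735 -1.0524 -0.2797] open 0.09125578055999743
row mm,deg [62.7 19.1 86.5] [-0.   0.  -5.5]
```

{"name": "step_arm", "arguments": {
  "rows": [
    [[25, 8, 25, 0, 0, -2], [50, 15, 50, 0, 0, -4], [63, 19, 80, 0, 0, -5.5], [63, 19, 86, 0, 0, -5.5], [63, 19, 86, 0, 0, -5.5]]
  ]
}}

```text
time_s: 1.4
tcp_pos: [0.4633, -0.2646, 0.1099]
orientation: [[0.285, 0.959, -0.003], [0.959, -0.285, 0.001], [0.0, -0.003, -1.0]]
wrist_force: [-0.1, 0.3, 0.2]
opening: 0.0918
finger_force: 0.0
```

Run:
```python
from h import *
to([.465,-.263,.015],-16.3)
im=r.camera("side");cv2.imwrite("pics/s1.png",im)
a=cv2.resize(im[160:280,240:370],None,fx=5,fy=5,interpolation=cv2.INTER_CUBIC)
cv2.imwrite("pics/s1c.png",a)
```

```text
t 1.4 tcp [ 0.4633 -0.2646  0.1099] F [-0.0757  0.3035  0.1721] open 0.09183843172213815
row mm,deg [ 2.   1.4 94.9] [-0.2 -0.  -0.3]
```

View pics/s1c.png

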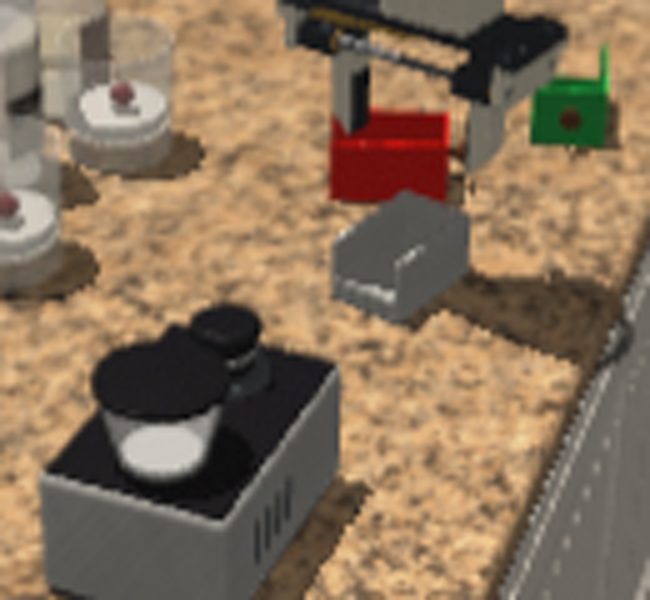

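The crop shows the open fingers above the box, one on each side of its walls, with the box at about (400,255) in the crop. I'll go down and grip it.

{"name": "step_arm", "arguments": {
  "rows": [
    [[2, 1, 30, 0, 0, 0], [2, 1, 60, 0, 0, 0], [2, 1, 85, 0, 0, 0], [2, 1, 94, 0, 0, 0], [2, 1, 94, 0, 0, 0]]
  ]
}}

```text
time_s: 1.95
tcp_pos: [0.4655, -0.2639, 0.0169]
orientation: [[0.286, 0.958, -0.001], [0.958, -0.286, -0.0], [-0.001, -0.001, -1.0]]
wrist_force: [0.1, -0.5, 0.3]
opening: 0.0919
finger_force: 0.0
```

{"name": "step_arm", "arguments": {
  "rows": [
    [[0, 0, 0, 0, 0, 0], [0, 0, 0, 0, 0, 0], [0, 0, 0, 0, 0, 0], [0, 0, 0, 0, 0, 0], [0, 0, 0, 0, 0, 0], [0, 0, 0, 0, 0, 0], [0, 0, 0, 0, 0, 0], [0, 0, 0, 0, 0, 0]]
  ],
  "hand": 255,
  "newtons": 25
}}

```text
time_s: 2.75
tcp_pos: [0.4663, -0.263, 0.0172]
orientation: [[0.285, 0.959, 0.001], [0.959, -0.285, -0.0], [-0.0, 0.001, -1.0]]
wrist_force: [-0.2, 0.6, 6.9]
opening: 0.0581
finger_force: 24.9
```

Run:
```python
from h import *
to([.465,-.263,.03],-16.3)
im=r.camera("side");cv2.imwrite("pics/s2.png",im)
```

```text
t 2.75 tcp [ 0.4663 -0.263   0.0172] F [-0.1703  0.5821  6.9189] open 0.05812219254877005
row mm,deg [ -0.4  -1.2 -12.8] [ 0.   0.  -0.2]
```

Run:
```python
from h import *
to([.4925,-.104,.029],-2.9)
```

```text
t 2.8 tcp [ 0.4663 -0.263   0.0172] F [-2.2573  0.0996  5.4154] open 0.058266392358895434
row mm,deg [159.9 -20.1 -11.9] [  0.    0.  -13.6]
```

{"name": "step_arm", "arguments": {
  "rows": [
    [[0, 0, -12, 0, 0, 0], [25, -3, -12, 0, 0, -2], [60, -8, -12, 0, 0, -5], [95, -12, -12, 0, 0, -8], [130, -16, -12, 0, 0, -11], [160, -20, -12, 0, 0, -13.5], [160, -20, -12, 0, 0, -13.5], [160, -20, -12, 0, 0, -13.5]]
  ]
}}

```text
time_s: 3.6
tcp_pos: [0.4922, -0.1032, 0.029]
orientation: [[0.051, 0.999, -0.001], [0.999, -0.051, -0.0], [-0.0, -0.001, -1.0]]
wrist_force: [-1.0, -1.6, -3.3]
opening: 0.058
finger_force: 24.9
```

Run:
```python
from h import *
to([.494,-.079,.017],-2.9)
a=r.camera("side");b=r.camera("top");cv2.imwrite("pics/s3.png",a);cv2.imwrite("pics/t3.png",b)
A=cv2.resize(a[180:280,240:350],(440,400),interpolation=cv2.INTER_CUBIC)
B=cv2.resize(b[190:270,200:290],(360,320),interpolation=cv2.INTER_CUBIC)
B=cv2.copyMakeBorder(B,0,80,0,0,cv2.BORDER_CONSTANT)
cv2.imwrite("pics/c3.png",np.hstack([A,B]))
```

```text
t 3.6 tcp [ 0.4922 -0.1032  0.029 ] F [-1.0379 -1.5612 -3.3322] open 0.057962563460453434
row mm,deg [24.2  0.6 12. ] [-0.  0. -0.]
```

View pics/c3.png

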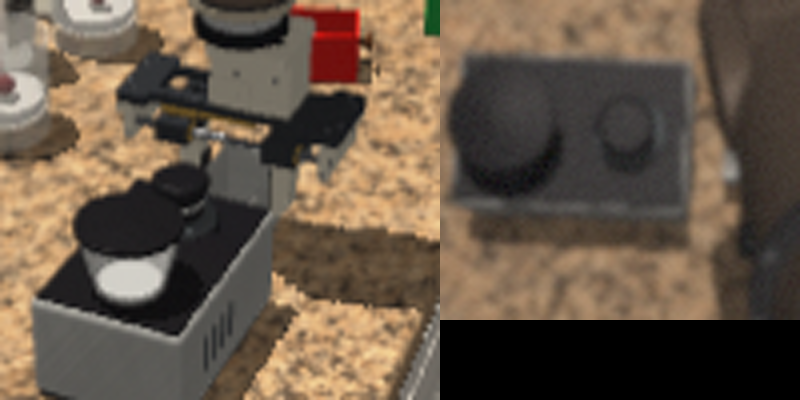

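The left half shows the box held a short way from the outlet face, behind the plunger. In the right half the wrist hides it. I'll lower it and slide it in.

{"name": "step_arm", "arguments": {
  "rows": [
    [[0, 0, 6, 0, 0, 0], [0, 0.5, 12, 0, 0, 0], [6, 0.5, 12, 0, 0, 0], [12, 0.5, 12, 0, 0, 0], [16, 1, 12, 0, 0, 0], [19, 1, 12, 0, 0, 0], [19, 1, 12, 0, 0, 0]]
  ]
}}

```text
time_s: 4.4
tcp_pos: [0.4944, -0.0841, 0.0166]
orientation: [[0.052, 0.999, -0.0], [0.999, -0.052, 0.0], [0.0, -0.0, -1.0]]
wrist_force: [0.1, -0.4, -4.5]
opening: 0.058
finger_force: 24.9
```

{"name": "step_arm", "arguments": {
  "rows": [
    [[2, 0, 0, 0, 0, 0], [4, 0, 0, 0, 0, 0], [4, 0, 0, 0, 0, 0]]
  ]
}}

```text
time_s: 4.7
tcp_pos: [0.4946, -0.0806, 0.0167]
orientation: [[0.053, 0.999, 0.0], [0.999, -0.053, 0.0], [0.0, 0.0, -1.0]]
wrist_force: [0.9, 0.4, -3.8]
opening: 0.0578
finger_force: 24.9
```

{"name": "step_arm", "arguments": {
  "rows": [
    [[2, 0, 0, 0, 0, 0], [4, 0, 0, 0, 0, 0], [4, 0, 0, 0, 0, 0]]
  ]
}}

```text
time_s: 5.0
tcp_pos: [0.4946, -0.0794, 0.0168]
orientation: [[0.055, 0.999, -0.0], [0.999, -0.055, -0.003], [-0.003, -0.0, -1.0]]
wrist_force: [-0.5, -8.9, -2.0]
opening: 0.0576
finger_force: 24.9
```

{"name": "step_arm", "arguments": {
  "rows": [
    [[1, 0, 1, 0, 0, 0], [2, 0, 1, 0, 0, 0], [2, 0, 1, 0, 0, 0]]
  ]
}}

```text
time_s: 5.3
tcp_pos: [0.4949, -0.079, 0.0161]
orientation: [[0.056, 0.998, 0.0], [0.998, -0.056, -0.004], [-0.004, 0.0, -1.0]]
wrist_force: [0.1, -12.2, 1.0]
opening: 0.0578
finger_force: 24.9
```

{"name": "step_arm", "arguments": {
  "rows": [
    [[0, 0, 0, 0, 0, 0], [0, 0, 0, 0, 0, 0], [0, 0, 0, 0, 0, 0], [0, 0, 0, 0, 0, 0], [0, 0, -30, 0, 0, 0], [0, 0, -70, 0, 0, 0], [-40, 0, -90, 0, 0, 0], [-85, 0, -90, 0, 0, 0]]
  ],
  "hand": 0
}}

```text
time_s: 6.1
tcp_pos: [0.4931, -0.159, 0.1091]
orientation: [[0.048, 0.999, 0.006], [0.999, -0.048, -0.001], [-0.0, 0.006, -1.0]]
wrist_force: [1.5, 0.0, -0.5]
opening: 0.0919
finger_force: 0.0
```

{"name": "step_arm", "arguments": {
  "rows": [
    [[-45, 0, 0, 0, 0, 0], [-90, 0, 0, 0, 0, 0], [-135, 0, 0, 0, 0, 0], [-180, 0, 0, 0, 0, 0], [-180, 0, 0, 0, 0, 0], [-180, 0, 0, 0, 0, 0]]
  ],
  "hand": 200
}}

```text
time_s: 6.7
tcp_pos: [0.4804, -0.3404, 0.1053]
orientation: [[0.055, 0.998, -0.0], [0.998, -0.055, 0.0], [0.0, -0.0, -1.0]]
wrist_force: [0.7, 0.9, -0.2]
opening: 0.0485
finger_force: 0.0
```

Run:
```python
from h import *
to([.494,-.079,.017],-2.9)
a=r.camera("side");b=np.mean([r.camera("top") for _ in range(4)],0).astype(np.uint8);cv2.imwrite("pics/s4.png",a);cv2.imwrite("pics/t4.png",b)
A=cv2.resize(a[190:280,240:320],(400,450),interpolation=cv2.INTER_CUBIC)
B=cv2.resize(b[195:255,235:285],(400,480),interpolation=cv2.INTER_CUBIC)
A=cv2.copyMakeBorder(A,0,30,0,0,cv2.BORDER_CONSTANT)
cv2.imwrite("pics/c4.png",np.hstack([A,B]))
```

```text
t 6.7 tcp [ 0.4804 -0.3404  0.1053] F [ 0.7267  0.9046 -0.1514] open 0.04845718341956744
row mm,deg [261.7  -0.8  88.4] [-0.  -0.  -0.3]
```

View pics/c4.png

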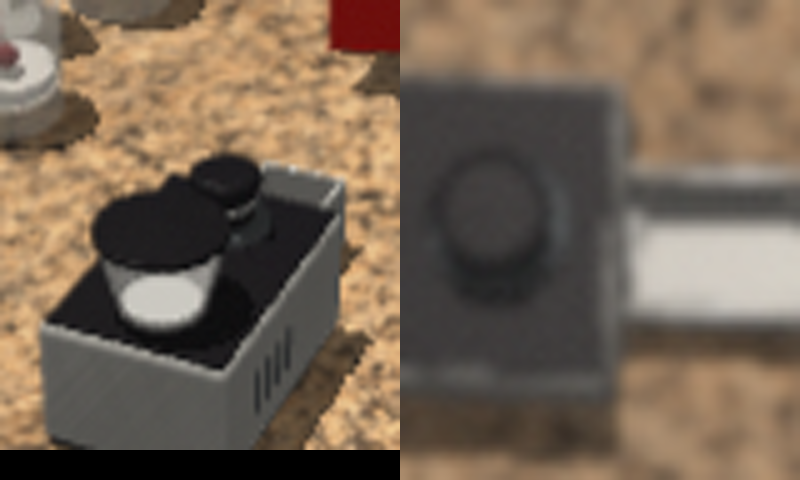

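The box's rim lies against the outlet face. In the right half, the rim's back edge is at crop row 165 and its front edge at about 325. The grinder's edges are at about rows 80 and 395. I'll measure the offset and the angle from edge lines.

```bash
cat > m.py <<'E'
from h import *
import sys
def line(im,cols,r0,r1,z,up,ch):
    # sub-pixel crossing of a signal along columns, robust line, cast to height z
    uv=[]
    for c in cols:
        s=ch[r0:r1,c]; lo,hi=np.percentile(s,8),np.percentile(s,92); t=(lo+hi)/2
        s=s if up else s[::-1]
        k=np.where((s[:-1]>t)&(s[1:]<=t))[0]
        if len(k)==0: continue
        k=k[0]; f=k+(s[k]-t)/(s[k]-s[k+1]); uv.append((c,r0+f if up else r1-1-f))
    P=plane("top",uv,z)[:,:2]
    vx,vy,x0,y0=cv2.fitLine(P.astype(np.float32),cv2.DIST_HUBER,0,.001,.001).ravel()
    if vy<0: vx,vy=-vx,-vy
    return lambda y:x0+(y-y0)*vx/vy, -np.degrees(np.arctan2(vx,vy)), np.array(uv)
im=cv2.imread(sys.argv[1]).astype(float)
b=cv2.GaussianBlur(im,(3,3),0); sat=b[...,2]-b[...,0]
yo=-.026
for nm,cols,r0,r1,z,up in [("grinder rear z.09",range(210,258),195,215,.09,1),("grinder front foot",range(212,258),236,262,0.,0),
  ("box rear rim",range(266,284),208,224,.05,1),("box front z.05",range(266,284),228,246,.05,0),("box front z0",range(266,284),228,246,.0,0)]:
    f,a,uv=line(im,cols,r0,r1,z,up,sat); print(nm,"x at outlet %.4f, at y-.07 %.4f, yaw deg %.2f"%(f(yo),f(-.07),a),uv[[0,-1]].round(1).tolist())
E
python3 m.py pics/t4.png
```

```text
grinder rear z.09 x at outlet 0.5521, at y-.07 0.5490, yaw deg -3.93 [[210.0, 202.6], [257.0, 204.6]]
grinder front foot x at outlet 0.4193, at y-.07 0.4166, yaw deg -3.55 [[212.0, 250.9], [257.0, 251.2]]
box rear rim x at outlet 0.5255, at y-.07 0.5257, yaw deg 0.23 [[266.0, 215.5], [283.0, 215.7]]
box front z.05 x at outlet 0.4561, at y-.07 0.4516, yaw deg -5.92 [[266.0, 238.1], [283.0, 239.4]]
box front z0 x at outlet 0.4611, at y-.07 0.4565, yaw deg -5.92 [[266.0, 238.1], [283.0, 239.4]]
```

```bash
cat > p.py <<'E'
from h import *
import sys
im=np.mean([r.camera("top").astype(np.float32) for _ in range(12)],0); cv2.imwrite(sys.argv[1],im)
b=im[...,0];g=im.mean(2);sat=im[...,2]-b
def prof(ch,z,yaw,ys,xs,x0=.4965,y0=-.026):
    a=np.radians(yaw);ex=np.array([np.cos(a),np.sin(a)]);ey=np.array([-np.sin(a),np.cos(a)])
    X,Y=np.meshgrid(xs,ys,indexing="ij");W=np.c_[np.array([x0,y0])+X.reshape(-1,1)*ex+Y.reshape(-1,1)*ey,np.full(X.size,z)]
    q=proj("top",W).astype(np.float32).reshape(*X.shape,2)
    return cv2.remap(ch,q[...,0],q[...,1],cv2.INTER_CUBIC).mean(1)
mm=1e-3
def show(t,z,yaw,ys,xs):
    G=prof(g,z,yaw,ys,xs);S=prof(sat,z,yaw,ys,xs)
    print(t);print(" ".join(f"{1000*x:.0f}:{a:.0f}/{c:.0f}" for x,a,c in zip(xs,G,S)))
yg=np.arange(6,170,2)*mm; yb=np.arange(-78,-8,2)*mm
show("G rear z90",.09,-3.5,yg,np.arange(48,72,1.5)*mm)
show("G front z90",.09,-3.5,np.arange(10,80,2)*mm,-np.arange(48,78,1.5)[::-1]*mm)
show("B rear z50",.05,-3.5,yb,np.arange(16,38,1.5)*mm)
show("B front z50",.05,-3.5,yb,-np.arange(16,46,1.5)[::-1]*mm)
# edge angles: steepest-edge position in halves
def edge(ch,z,yaw,ys,xs,sgn):
    d=np.clip(sgn*np.gradient(prof(ch,z,yaw,ys,xs)),0,None)**2; return (d*xs).sum()/d.sum()*1000
X=np.arange
for t,ch,z,sg,xs,segs in [("G rear",sat,.09,1,X(50,72,.5)*mm,[X(6,60,1)*mm,X(110,165,1)*mm]),
   ("B rear",sat,.05,1,X(20,40,.5)*mm,[X(-44,-8,1)*mm,X(-80,-44,1)*mm]),
   ("B floor/front",g,.05,1,-X(15,34,.5)[::-1]*mm,[X(-44,-8,1)*mm,X(-80,-44,1)*mm])]:
    e=[edge(ch,z,-3.5,y,xs,sg) for y in segs];dy=1000*(segs[0].mean()-segs[1].mean())
    print(t,np.round(e,2),"yaw %.2f"%(-3.5-np.degrees((e[0]-e[1])/dy)))
# end-face line, grinder top -y edge (z .09) : y per x
E
python3 p.py pics/t5.png
```

```text
G rear z90
48:66/4 50:71/5 51:78/8 52:89/12 54:99/19 56:110/27 57:117/35 58:123/44 60:127/51 62:129/56 63:129/58 64:130/59 66:130/59 68:130/59 69:130/59 70:130/58
G front z90
-76:61/25 -75:62/25 -74:63/25 -72:64/24 -70:65/22 -69:65/19 -68:65/15 -66:67/10 -64:70/7 -63:75/6 -62:79/5 -60:81/5 -58:81/5 -57:77/5 -56:71/4 -54:66/4 -52:63/3 -51:61/3 -50:61/3 -48:61/3
B rear z50
16:78/5 18:77/4 19:75/4 20:78/5 22:85/5 24:97/7 25:112/10 26:126/13 28:137/17 30:141/22 31:139/28 32:132/35 34:126/42 36:121/47 37:119/52
B front z50
-44:95/44 -43:84/38 -42:75/33 -40:70/30 -38:67/28 -37:67/25 -36:67/22 -34:69/18 -32:77/14 -31:90/10 -30:110/8 -28:131/9 -26:152/10 -25:170/11 -24:182/12 -22:191/13 -20:196/14 -19:199/14 -18:201/15 -16:202/15
G rear [56.24 56.76] yaw -3.79
B rear [31.26 31.69] yaw -2.82
B floor/front [-28.21 -27.61] yaw -2.56[ WARN:0@13.996] global loadsave.cpp:1063 imwrite_ Unsupported depth image for selected encoder is fallbacked to CV_8U.
```

Two camera-based centre estimates disagree by 2–3 mm. I'll settle it by closing the fingers lightly on the plunger cap, which sits on the grinder's middle line. That gives the line in the robot's own frame, the same frame the box was gripped in.

Run:
```python
from h import *
to([.4993,.019,.19],-3.5)
```

```text
t 7.55 tcp [ 0.4808 -0.3395  0.1057] F [ 0.8058  0.7998 -0.0514] open 0.019980846317965636
row mm,deg [359.   -0.5 -84.3] [-0.   0.   0.5]
```

{"name": "step_arm", "arguments": {
  "rows": [
    [[0, 0, -40, 0, 0, 0], [35, 0, -75, 0, 0, 0], [80, 0, -84, 0, 0, 0.5], [125, 0, -84, 0, 0, 0.5], [170, 0, -84, 0, 0, 0.5], [215, 0, -84, 0, 0, 0.5], [260, 0, -84, 0, 0, 0.5], [305, 0, -84, 0, 0, 0.5]]
  ],
  "hand": 50
}}

```text
time_s: 8.35
tcp_pos: [0.4969, -0.0333, 0.19]
orientation: [[0.062, 0.998, 0.001], [0.998, -0.062, -0.0], [-0.0, 0.001, -1.0]]
wrist_force: [0.2, 0.6, 0.7]
opening: 0.0732
finger_force: 0.0
```

Run:
```python
from h import *
to([.4993,.019,.113],-3.5)
```

```text
t 8.35 tcp [ 0.4969 -0.0333  0.19  ] F [0.1625 0.6075 0.7327] open 0.07322716402701131
row mm,deg [52.3 -0.8 77. ] [ 0.  0. -0.]
```

{"name": "step_arm", "arguments": {
  "rows": [
    [[30, -0.5, 0, 0, 0, 0], [52, -0.5, 0, 0, 0, 0], [52, -0.5, 30, 0, 0, 0], [52, -0.5, 60, 0, 0, 0], [52, -0.5, 76, 0, 0, 0], [52, -0.5, 76, 0, 0, 0], [52, -0.5, 76, 0, 0, 0]]
  ]
}}

```text
time_s: 9.05
tcp_pos: [0.4999, 0.0171, 0.1141]
orientation: [[0.062, 0.998, -0.0], [0.998, -0.062, 0.0], [0.0, -0.0, -1.0]]
wrist_force: [0.7, -0.2, 0.0]
opening: 0.0738
finger_force: 0.0
```

{"name": "step_arm", "arguments": {
  "rows": [
    [[0, 0, 0, 0, 0, 0], [0, 0, 0, 0, 0, 0], [0, 0, 0, 0, 0, 0], [0, 0, 0, 0, 0, 0], [0, 0, 0, 0, 0, 0], [0, 0, 0, 0, 0, 0], [0, 0, 0, 0, 0, 0], [0, 0, 0, 0, 0, 0]]
  ],
  "hand": 255,
  "newtons": 15
}}

```text
time_s: 9.85
tcp_pos: [0.4982, 0.017, 0.1136]
orientation: [[0.061, 0.998, -0.003], [0.998, -0.061, -0.0], [-0.001, -0.003, -1.0]]
wrist_force: [-5.4, 0.6, 3.2]
opening: 0.0434
finger_force: 15.0
```

{"name": "step_arm", "arguments": {
  "rows": [
    [[0, -1.5, 0, 0, 0, 0], [0, -2, 0, 0, 0, 0], [0, -2, 0, 0, 0, 0], [0, -2, 0, 0, 0, 0]]
  ]
}}

```text
time_s: 10.25
tcp_pos: [0.4981, 0.0171, 0.114]
orientation: [[0.062, 0.998, 0.001], [0.998, -0.062, -0.0], [-0.0, 0.001, -1.0]]
wrist_force: [-0.5, -0.8, 3.5]
opening: 0.0435
finger_force: 15.0
```

Run:
```python
from h import *
to([.4983,.019,.2],-3.7);print(r.get_state()["torque"])
```

```text
t 10.25 tcp [0.4981 0.0171 0.114 ] F [-0.4789 -0.8443  3.5176] open 0.04354324195127756
row mm,deg [  1.9   0.2 -86. ] [0.  0.  0.2]
[-0.1858  0.057  -0.0159]
```

{"name": "step_arm", "arguments": {
  "rows": [
    [[0, 0, 0, 0, 0, 0], [0, 0, 0, 0, 0, 0], [0, 0, 0, 0, 0, 0], [0, 0, -40, 0, 0, 0], [0, 0, -60, 0, 0, 0], [-50, 0, -60, 0, 0, 0], [-99, 0, -60, 0, 0, 0], [-99, 0, -60, 0, 0, 0]]
  ],
  "hand": 0
}}

```text
time_s: 11.05
tcp_pos: [0.4906, -0.0893, 0.1733]
orientation: [[0.071, 0.997, -0.001], [0.997, -0.071, -0.003], [-0.004, -0.001, -1.0]]
wrist_force: [0.2, 0.0, 0.8]
opening: 0.0917
finger_force: 0.0
```

Run:
```python
from h import *
to([.4921,-.081,.0165],-3.5)
```

```text
t 11.05 tcp [ 0.4906 -0.0893  0.1733] F [0.2172 0.0398 0.8146] open 0.09170228426633216
row mm,deg [  9.    1.1 156.8] [-0.1  0.2 -0.6]
```

{"name": "step_arm", "arguments": {
  "rows": [
    [[5, 0, 40, 0, 0, 0], [5, 0, 80, 0, 0, 0], [5, 0, 80, 0, 0, 0], [5, 0, 80, 0, 0, 0]]
  ]
}}

```text
time_s: 11.45
tcp_pos: [0.4916, -0.0763, 0.0939]
orientation: [[0.061, 0.998, -0.002], [0.998, -0.061, 0.0], [0.0, -0.002, -1.0]]
wrist_force: [0.5, -0.5, 0.5]
opening: 0.0918
finger_force: 0.0
```

Run:
```python
from h import *
to([.4921,-.081,.0165],-3.5)
```

```text
t 11.45 tcp [ 0.4916 -0.0763  0.0939] F [ 0.4916 -0.5124  0.4916] open 0.09182526656050626
row mm,deg [-4.6  0.9 77.4] [-0.1 -0.  -0. ]
```

{"name": "step_arm", "arguments": {
  "rows": [
    [[-5, 0.8, 30, 0, 0, 0], [-5, 0.8, 60, 0, 0, 0], [-5, 0.8, 77, 0, 0, 0], [-5, 0.8, 77, 0, 0, 0], [-5, 0.8, 77, 0, 0, 0]]
  ]
}}

```text
time_s: 11.95
tcp_pos: [0.4937, -0.0817, 0.0184]
orientation: [[0.062, 0.998, 0.002], [0.998, -0.062, -0.0], [-0.0, 0.002, -1.0]]
wrist_force: [-0.1, -0.6, -0.2]
opening: 0.0918
finger_force: 0.0
```

{"name": "step_arm", "arguments": {
  "rows": [
    [[0, 0, 0, 0, 0, 0], [0, 0, 0, 0, 0, 0], [0, 0, 0, 0, 0, 0], [0, 0, 0, 0, 0, 0], [0, 0, 0, 0, 0, 0], [0, 0, 0, 0, 0, 0], [0, 0, 0, 0, 0, 0]]
  ],
  "hand": 255,
  "newtons": 15
}}

```text
time_s: 12.65
tcp_pos: [0.4932, -0.0819, 0.0171]
orientation: [[0.062, 0.998, 0.001], [0.998, -0.062, -0.0], [-0.0, 0.001, -1.0]]
wrist_force: [1.2, -1.2, 5.8]
opening: 0.058
finger_force: 15.0
```

{"name": "step_arm", "arguments": {
  "rows": [
    [[0, -1, 0, 0, 0, 0], [1, -1, 0, 0, 0, 0], [2, -1, 0, 0, 0, 0], [3, -1, 0, 0, 0, 0], [4, -1, 0, 0, 0, 0], [4, -1, 0, 0, 0, 0]]
  ]
}}

```text
time_s: 13.25
tcp_pos: [0.4927, -0.0817, 0.0171]
orientation: [[0.065, 0.998, 0.002], [0.998, -0.065, -0.004], [-0.004, 0.002, -1.0]]
wrist_force: [3.8, -13.9, 4.1]
opening: 0.0578
finger_force: 15.0
```

{"name": "step_arm", "arguments": {
  "rows": [
    [[-5, 0, 0, 0, 0, 0], [-6, 0, 0, 0, 0, 0], [-6, 0, 0, 0, 0, 0], [-6, 0, 0, 0, 0, 0]]
  ]
}}

```text
time_s: 13.65
tcp_pos: [0.4921, -0.0829, 0.0171]
orientation: [[0.061, 0.998, 0.002], [0.998, -0.061, 0.001], [0.001, 0.002, -1.0]]
wrist_force: [4.3, 2.1, 6.1]
opening: 0.0578
finger_force: 15.0
```

{"name": "step_arm", "arguments": {
  "rows": [
    [[1, 0, 0, 0, 0, 0], [2, 0, 0, 0, 0, 0], [3, 0, 0, 0, 0, 0], [4, 0, 0, 0, 0, 0], [4, 0, 0, 0, 0, 0]]
  ]
}}

```text
time_s: 14.15
tcp_pos: [0.4917, -0.0816, 0.017]
orientation: [[0.063, 0.998, 0.0], [0.998, -0.063, -0.002], [-0.002, 0.0, -1.0]]
wrist_force: [1.4, -6.9, 8.6]
opening: 0.0577
finger_force: 15.0
```

{"name": "step_arm", "arguments": {
  "rows": [
    [[0, 0, 0, 0, 0, 0], [0, 0, 0, 0, 0, 0], [0, 0, 0, 0, 0, 0], [0, 0, 0, 0, 0, 0], [0, 0, -30, 0, 0, 0], [0, 0, -70, 0, 0, 0], [-40, 0, -80, 0, 0, 0], [-85, 0, -80, 0, 0, 0]]
  ],
  "hand": 0
}}

```text
time_s: 14.95
tcp_pos: [0.4881, -0.1638, 0.099]
orientation: [[0.057, 0.998, 0.004], [0.998, -0.057, -0.0], [-0.0, 0.004, -1.0]]
wrist_force: [0.8, -1.0, -0.2]
opening: 0.0919
finger_force: 0.0
```

{"name": "step_arm", "arguments": {
  "rows": [
    [[0, 0, 0, 0, 0, 0], [0, 0, 0, 0, 0, 0], [0, 0, 0, 0, 0, 0], [0, 0, 0, 0, 0, 0]]
  ],
  "hand": 145
}}

```text
time_s: 15.35
tcp_pos: [0.4863, -0.163, 0.0965]
orientation: [[0.059, 0.998, -0.0], [0.998, -0.059, 0.001], [0.001, -0.001, -1.0]]
wrist_force: [0.3, 0.1, -0.4]
opening: 0.0645
finger_force: 0.0
```

Run:
```python
from h import *
to([.4872,-.16,.014],-3.5)
```

```text
t 15.35 tcp [ 0.4863 -0.163   0.0965] F [ 0.2931  0.0743 -0.3874] open 0.064515870051437
row mm,deg [ 3.   0.8 82.5] [-0.  -0.   0.1]
```

{"name": "step_arm", "arguments": {
  "rows": [
    [[0, 1, 35, 0, 0, 0], [0, 1, 70, 0, 0, 0], [0, 1, 82, 0, 0, 0], [0, 1, 82, 0, 0, 0], [10, 1, 82, 0, 0, 0], [20, 1, 82, 0, 0, 0], [30, 1.5, 82, 0, 0, 0], [30, 1.5, 82, 0, 0, 0]]
  ]
}}

```text
time_s: 16.15
tcp_pos: [0.4906, -0.1323, 0.0157]
orientation: [[0.059, 0.998, 0.002], [0.998, -0.059, 0.001], [0.001, 0.002, -1.0]]
wrist_force: [0.5, 0.0, 0.7]
opening: 0.0399
finger_force: 0.0
```

{"name": "step_arm", "arguments": {
  "rows": [
    [[2, 0, 0, 0, 0, 0], [4, 0, 0, 0, 0, 0], [5, 0, 0, 0, 0, 0], [5, 0, 0, 0, 0, 0]]
  ]
}}

```text
time_s: 16.55
tcp_pos: [0.4899, -0.1298, 0.0147]
orientation: [[0.062, 0.998, -0.0], [0.998, -0.062, -0.0], [-0.0, -0.0, -1.0]]
wrist_force: [0.1, 0.1, 0.6]
opening: 0.0395
finger_force: 0.0
```

{"name": "step_arm", "arguments": {
  "rows": [
    [[2, 0, 0, 0, 0, 0], [4, 0, 0, 0, 0, 0], [5, 0, 0, 0, 0, 0], [5, 0, 0, 0, 0, 0]]
  ]
}}

```text
time_s: 16.95
tcp_pos: [0.4899, -0.1287, 0.0148]
orientation: [[0.064, 0.998, -0.001], [0.998, -0.064, -0.004], [-0.004, -0.0, -1.0]]
wrist_force: [0.4, -13.5, -0.2]
opening: 0.0396
finger_force: 6.5
```

{"name": "step_arm", "arguments": {
  "rows": [
    [[-15, 0, 0, 0, 0, 0], [-35, 0, 0, 0, 0, 0], [-45, 0, -30, 0, 0, 0], [-90, 0, -60, 0, 0, 0], [-135, 0, -80, 0, 0, 0], [-180, 0, -80, 0, 0, 0], [-200, 0, -80, 0, 0, 0], [-200, 0, -80, 0, 0, 0]]
  ],
  "hand": 255
}}

```text
time_s: 17.75
tcp_pos: [0.4764, -0.3293, 0.0945]
orientation: [[0.068, 0.998, -0.0], [0.998, -0.068, -0.002], [-0.002, -0.0, -1.0]]
wrist_force: [-0.2, 0.3, -0.6]
opening: 0.0003
finger_force: 0.0
```

```bash
python3 p.py pics/t6.png 2>/dev/null
python3 - <<'E'
from h import *
b=cv2.imread("pics/t6.png")
a=r.camera("side");cv2.imwrite("pics/s6.png",a)
A=cv2.resize(a[190:280,240:320],(400,450),interpolation=cv2.INTER_CUBIC)
B=cv2.resize(b[195:255,235:285],(400,480),interpolation=cv2.INTER_CUBIC)
A=cv2.copyMakeBorder(A,0,30,0,0,cv2.BORDER_CONSTANT)
cv2.imwrite("pics/c6.png",cv2.convertScaleAbs(np.hstack([A,B]),alpha=1.3))
to([.498,.019,.16],-3.5)
E
```

```text
G rear z90
48:65/4 50:70/5 51:78/8 52:89/12 54:99/19 56:109/27 57:117/35 58:123/44 60:126/51 62:128/56 63:129/58 64:129/59 66:130/59 68:130/59 69:130/59 70:130/58
G front z90
-76:61/25 -75:62/25 -74:63/25 -72:64/24 -70:65/22 -69:65/18 -68:65/14 -66:67/10 -64:70/7 -63:74/6 -62:78/5 -60:81/5 -58:80/5 -57:76/5 -56:71/4 -54:66/4 -52:63/3 -51:61/3 -50:61/3 -48:61/3
B rear z50
16:74/4 18:76/4 19:83/5 20:96/7 22:112/10 24:127/13 25:138/18 26:143/23 28:140/29 30:134/35 31:126/41 32:120/46 34:117/49 36:117/51 37:118/53
B front z50
-44:76/34 -43:71/31 -42:68/29 -40:67/27 -38:67/23 -37:69/19 -36:77/14 -34:90/10 -32:110/8 -31:131/9 -30:152/10 -28:169/11 -26:182/12 -25:190/13 -24:195/14 -22:199/14 -20:200/15 -19:202/15 -18:203/15 -16:203/15
G rear [56.24 56.79] yaw -3.80
B rear [28.07 27.95] yaw -3.69
B floor/front [-30.36 -30.24] yaw -3.32
t 18.4 tcp [ 0.478  -0.3241  0.0948] F [-0.6541  0.6401 -0.5082] open 0.000550720613305549
row mm,deg [343.7  -1.1 -65.3] [ 0.  0. -0.]
```

View pics/c6.png

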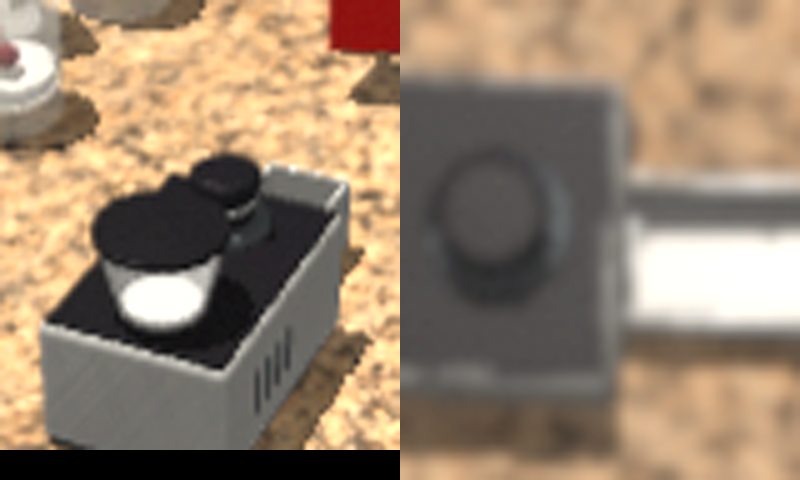

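The box is now centred within about 1 mm, and its edges read −3.7° and −3.3° against −3.8° for the grinder. The rim back edge is at crop row 180 and the front edge at 330, with no gap at the face. Next comes the plunger.

{"name": "step_arm", "arguments": {
  "rows": [
    [[0, 0, -40, 0, 0, 0], [40, 0, -65, 0, 0, 0], [85, 0, -75, 0, 0, 0], [130, 0, -75, 0, 0, 0], [175, 0, -75, 0, 0, 0], [220, 0, -75, 0, 0, 0], [265, 0, -75, 0, 0, 0], [310, -1, -75, 0, 0, 0]]
  ],
  "newtons": 20
}}

```text
time_s: 19.2
tcp_pos: [0.496, -0.0131, 0.17]
orientation: [[0.062, 0.998, 0.001], [0.998, -0.062, -0.0], [-0.0, 0.001, -1.0]]
wrist_force: [1.6, 0.4, 0.3]
opening: 0.0008
finger_force: 0.0
```

{"name": "step_arm", "arguments": {
  "rows": [
    [[18, 0, 0, 0, 0, 0], [34, 0, 0, 0, 0, 0], [34, 0, 0, 0, 0, 0], [34, 0, 0, 0, 0, 0]]
  ]
}}

```text
time_s: 19.6
tcp_pos: [0.4981, 0.0186, 0.1697]
orientation: [[0.061, 0.998, -0.0], [0.998, -0.061, -0.001], [-0.001, -0.0, -1.0]]
wrist_force: [-0.1, -0.5, 0.9]
opening: 0.0004
finger_force: 0.0
```

Run:
```python
from h import *
to([.498,.019,.136],-3.5)
```

```text
t 19.6 tcp [0.4981 0.0186 0.1697] F [-0.1111 -0.5111  0.9271] open 0.00042767499221234767
row mm,deg [ 0.4 -0.1 33.7] [-0.  0. -0.]
```

{"name": "step_arm", "arguments": {
  "rows": [
    [[0, 0, 20, 0, 0, 0], [0, 0, 34, 0, 0, 0], [0, 0, 38, 0, 0, 0], [0, 0, 38, 0, 0, 0], [0, 0, 38, 0, 0, 0]]
  ]
}}

```text
time_s: 20.1
tcp_pos: [0.4985, 0.0186, 0.1322]
orientation: [[0.063, 0.998, 0.001], [0.998, -0.063, -0.0], [-0.0, 0.001, -1.0]]
wrist_force: [-0.4, -0.8, 0.5]
opening: 0.0005
finger_force: 0.0
```

{"name": "step_arm", "arguments": {
  "rows": [
    [[0, 0, 2, 0, 0, 0], [0, 0, 2, 0, 0, 0], [0, 0, 2, 0, 0, 0]]
  ]
}}

```text
time_s: 20.4
tcp_pos: [0.4987, 0.019, 0.1303]
orientation: [[0.062, 0.998, 0.001], [0.998, -0.062, -0.0], [-0.0, 0.001, -1.0]]
wrist_force: [0.8, -0.2, 4.0]
opening: 0.0002
finger_force: 1.8
```

{"name": "step_arm", "arguments": {
  "rows": [
    [[0, 0, 3, 0, 0, 0], [0, 0, 3, 0, 0, 0], [0, 0, 3, 0, 0, 0]]
  ]
}}

```text
time_s: 20.7
tcp_pos: [0.4987, 0.019, 0.1269]
orientation: [[0.062, 0.998, 0.001], [0.998, -0.062, -0.0], [-0.0, 0.001, -1.0]]
wrist_force: [3.0, -1.8, 5.1]
opening: 0.0005
finger_force: 2.4
```

{"name": "step_arm", "arguments": {
  "rows": [
    [[0, 0, 3, 0, 0, 0], [0, 0, 6, 0, 0, 0], [0, 0, 8.5, 0, 0, 0], [0, 0, 8.5, 0, 0, 0], [0, 0, 8.5, 0, 0, 0], [0, 0, 8.5, 0, 0, 0]]
  ]
}}

```text
time_s: 21.3
tcp_pos: [0.4988, 0.019, 0.1187]
orientation: [[0.062, 0.998, 0.001], [0.998, -0.062, -0.0], [-0.0, 0.001, -1.0]]
wrist_force: [0.9, -1.2, 7.9]
opening: 0.0005
finger_force: 4.0
```

Run:
```python
from h import *
z=[]
a=[]
for i in range(8): a.append(r.camera("side"));s=r.get_state();z.append([s["tcp_pos"][2],s["wrist_force"][2]])
print(np.array(z)); b=r.camera("top")
a=np.mean(a,0).astype(np.uint8)
A=cv2.resize(a[205:255,265:315],(500,500),interpolation=cv2.INTER_CUBIC)
B=cv2.resize(b[190:265,250:295],(300,500),interpolation=cv2.INTER_CUBIC)
cv2.imwrite("pics/c7.png",np.hstack([A,B]))
```

```text
[[0.1187 8.6155]
 [0.1187 7.9299]
 [0.1187 7.6474]
 [0.1187 7.8646]
 [0.1187 8.2728]
 [0.1187 8.3621]
 [0.1187 8.1976]
 [0.1187 7.3456]]
```

View pics/c7.png

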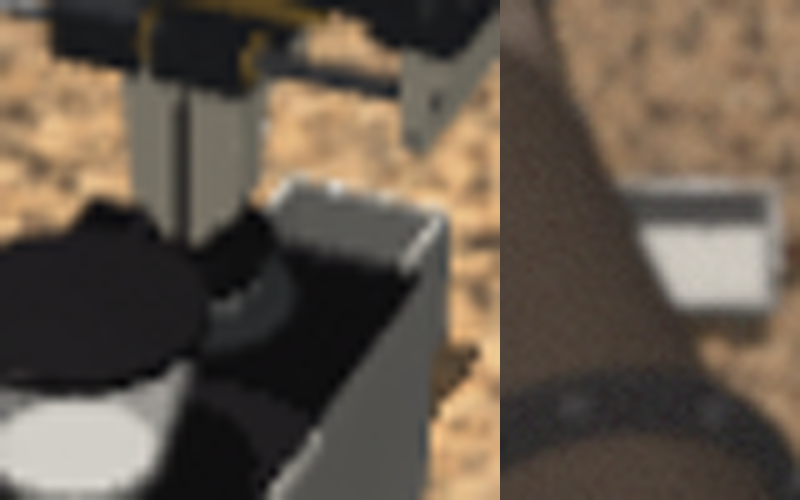

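The side crop shows the fingertips on the cap at about (190,240), with the light band just at the collar. The top crop shows the box still in place. About 0.7 mm of travel remains.

{"name": "step_arm", "arguments": {
  "rows": [
    [[0, 0, 0.8, 0, 0, 0], [0, 0, 0.8, 0, 0, 0], [0, 0, 0.8, 0, 0, 0], [0, 0, 0.8, 0, 0, 0], [0, 0, 0.8, 0, 0, 0], [0, 0, 0.8, 0, 0, 0]]
  ]
}}

```text
time_s: 22.35
tcp_pos: [0.4988, 0.0191, 0.1179]
orientation: [[0.062, 0.998, 0.001], [0.998, -0.062, -0.0], [-0.0, 0.001, -1.0]]
wrist_force: [1.4, -1.9, 8.6]
opening: 0.0006
finger_force: 4.2
```

Run:
```python
from h import *
s=r.get_state();print(s["tcp_pos"],s["wrist_force"],s["joint_vel"])
if abs(s["tcp_pos"][2]-.118)<.0006: print(r.finish_job())
```

```text
[0.4988 0.0191 0.1179] [ 1.3811 -1.8612  8.6273] [ 0.0019 -0.0001 -0.0012 -0.0019  0.001   0.002  -0.0009]
the job is handed in; nothing more can be done
None
```

I handed the job in at 22.35 s with the box against the outlet, measured centred to about 1 mm and square to about 0.5°, and released; the fingertips hold the plunger about 12 mm down at 8.6 N, and the arm stayed clear of the bystanders.

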